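# Reset a locked press speed valve

## Robot

A 6-joint arm with a two-finger parallel gripper is mounted at the origin on the work surface. World frame = base frame: x ahead of the robot, y to its left, z up, the work surface at z = 0. Lengths are in m, angles in rad, forces in N, time in s.
With the tool pointing down it reaches from about 0.35 to 0.725 m from the base axis. Payload 4.3 kg.
Tool frame: the origin (TCP) lies between the finger pads; the fingertips stand 14 mm ahead of it and the grasp point (between the pads) lies 5 mm behind it; z points along the fingers, y is the direction in which the jaws open and shut (so a half turn about z gives the same grasp; the last joint's range is limited). The gripper opens to 85 mm and grips with 20 to 120 N. Pads are 22 mm wide; open, the fingers measure 114 mm over their backs; the gripper's body (76 mm by 85 mm) begins 54 mm behind the grasp point. The pads swing forward as they close: fully open they stand 13 mm farther back than shut.
Start: joints at [-1.338, 0.377, 0.081, 1.274, 0, 1.46], TCP at [0.193, -0.542, 0.245] pointing down, gripper open.
Joint ranges: [-2.72, 2.72], [-0.84, 1.66], [-1.02, 1.22], [-1.77, 2.12], [-1.37, 1.28], [-3.14, 3.14]. Speed limits (rad/s): [2.57, 2.57, 3.14, 3.14, 3.14, 3.14].

## Interface

Orientations are given as a rotation vector (axis times angle).
In Python, from plant import robot gives the robot as it stands.
- The arm moves only by the tool play_rows, never from a script. Its argument "plan" is one flat list of numbers, 6 for each row, row after row: the shift along the world's x, y, z in mm, then the turn, a rotation vector about the world's x, y, z in rad. A call has exactly 8 rows; each row is the pose to reach, as a shift and turn from the pose measured when the call began; what a row does not reach only later rows make up. A row lasts 1/12 s, in which the tool goes at most 41.7 mm and 7.16 degrees, less where a joint would pass 70% of its speed; a pose out of reach is approached as far as the arm can. A call with a gripper value outside its range is refused whole. "hand" is the finger opening in mm, from 0 to 85.4, set as the call begins (left out, the last holds). The fingers move at their own pace and stop on an object; the grip force is fixed at half the most. Time passes only in rows, so rows that repeat a pose let the fingers close, or fill a call up. It gives the time, the measured TCP pose, the force and the opening at its end, in the units of the state.
- robot.read_state(): the state, without advancing time (a new reading comes with each control period).
- robot.grab_frame(name): name is "side" or "top"; returns a dict with "img" (384x512x3 uint8, red, green, blue), "K" (3x3 intrinsics, pixels), "R" (3x3) and "t" (3): a world point X has camera coordinates R X + t. Camera axes: x right, y down, z forward; pixel columns grow to the right and rows downward; lengths in m; the calibration is good to about 2 mm. A picture is of the moment at which its call begins. There is no depth.
- robot.sign_off(): hands the job in, once; it reports no verdict.
The state is a dict: "t": time; "q": joint angles; "qd": joint speeds; "tau": joint torques, N m; "tcp_pos": TCP position; "tcp_rot": TCP orientation; "wrist_force": force on the tool from outside, world axes, zero at the start; "moment": the same for the moment, N m; "gripper_width": finger opening in m.
Only numpy, scipy, OpenCV 4.12 (cv2) and the standard library are available. Lean on these libraries where they do the work, as an engineer would, in place of code of your own. Each camera call takes 0.05 s, during which the arm holds its last target.

## Task

The closing-speed valve of the moulding press must be set for the red batch. Loosen the brass lock ring by swinging its lever counter-clockwise well past half of its travel, turn the black knob until its yellow pointer points at the red pin on the dial, then swing the lever back clockwise until it is tight against its stop, so that the knob stays locked on that setting. Let go of everything and leave the spanner and the two rubber blanks where they lie.

Things in the scene. Friction and masses are not known exactly. Their poses are not given: they have to be found in the camera images.
- valve: Green block, 130 x 130 x 50 mm, fixed on the bench (yaw within 0.5 rad). Coaxial above its centre: brass lock ring (dia 80, 52 to 66 mm above the bench), fixed dial (dia 100, top at 76), black knob. Two pipes at its +x side reach 116 mm from the centre, 32 high; two stop pegs end the lever's swing. Origin: centre of its underside on the bench; z up is the axis of ring and knob.
- lock_ring (a joint): Lock ring angle, rad. 0 = tight, lever on its stop (the start); grows counter-clockwise seen from above, to 1.2 (loose stop). Above about 0.4 the knob is free; nearer 0 it is clamped ever harder (about 3 N m at 0: do not force it). Stays where left; turning it takes up to 0.6 N m, 6 to 7 N at the lever grip.
- lever_grip (a point): Grasp point on the lever's grip: an upright black post, dia 16 mm, from 56 to 110 mm above the bench, at the end of a 12 mm lever arm (top at 65 mm) running out from the ring. The point is on the post's axis, 93 mm above the bench, 95 mm from the valve's axis; it circles with the ring. x axis: radially outward. Tight, the lever points 2.6 rad clockwise from the valve's x axis.
- knob (a joint): Angle of the knob in rad, positive counter-clockwise seen from above; 0 = the pointer along the valve's x axis; stops at -1.9 and 1.9. Turns lightly (under 0.1 N m) when unlocked and stays where it is left. The red pin stands at +1.0 or -1.0, the blue one at the other.
- knob_grip (a point): Grasp point of the black knob, on its axis, 109 mm above the bench. The knob's grip is a bar 46 mm long, 16 mm wide, from 84 to 120 mm above the bench, on a 46 mm disc (76 to 84 mm high). x axis: along the bar in the direction of the yellow pointer.
- knob_mark (a point): The point on the pointer's line 40 mm from the knob's axis and 84 mm above the bench (the yellow pointer itself, 6 mm wide, ends at 37 mm). It is to come over the red pin's centre.
- red_pin: Red pin, 9 mm in diameter, 8 mm tall, fixed on the dial 40 mm from its axis: the wanted setting. Origin: centre of its underside, on the dial, 76 mm above the bench.
- blue_pin: Blue pin, same size and radius on the dial: another batch's setting, not wanted now. Origin: centre of its underside.
- blank_a: Loose black rubber blank, 75 x 45 x 28 mm, to be left alone. Origin: centre of its underside.
- blank_b: Loose black rubber blank, 55 x 45 x 22 mm, to be left alone. Origin: centre of its underside.
- spanner: Loose steel spanner, about 180 mm long along its x, lying flat, to be left alone. Origin: centre of its underside.

How it is judged:
By the outcome, as a careful person would: the job done as asked, in the order asked, and still so for the second after the job is handed in, with the robot touching nothing.
It also fails if it takes over 64 s, if anything falls off the work surface, if the arm or the gripper's body presses on something with over 40 N, if the wrist force passes 120 N, or if a joint passes its speed limit or range.

## Working session

There is one attempt and no reset: what is moved stays moved. The work goes in short steps, Python scripts to look and compute and a tool call to move; the robot and the scene stay as the last step left them, time stands still between calls to the robot, and variables do not carry over. Pictures are saved under pics/ and viewed, and the job is handed in when it is done.

Besides the shell and the picture viewer there is one more tool, called as a command line: name --argument value ..., lists and objects as JSON in quotes. play_rows: Moves the arm, as the interface text tells. Its arguments: {"type":"object","properties":{"plan":{"type":"array"},"hand":{"type":"number"}},"required":["plan"]}

```bash
mkdir -p pics; ls; python3 - <<'E'
from plant import robot
import cv2,pickle
d={}
for n in("side","top"):
    f=robot.grab_frame(n); d[n]=f
    cv2.imwrite(f"pics/{n}0.png",f["img"][:,:,::-1]); print(n,f["K"].tolist(),f["R"].round(3).tolist(),f["t"])
pickle.dump(d,open("f0.pkl","wb"))
print(robot.read_state())
E
```

```text
pics
side [[395.04535761360734, 0.0, 256.00294125637333], [0.0, 395.04535761360734, 192.3437054873741], [0.0, 0.0, 1.0]] [[0.74, -0.673, 0.006], [-0.374, -0.419, -0.828], [0.56, 0.61, -0.561]] [-0.40085008  0.35534173  0.42943298]
top [[444.47460701512586, 0.0, 256.9027421290769], [0.0, 444.47460701512586, 198.38915582908464], [0.0, 0.0, 1.0]] [[-0.007, -1.0, -0.009], [-0.993, 0.008, -0.117], [0.117, 0.008, -0.993]] [0.11152501 0.62170088 0.82950667]
{'t': 0.1, 'q': array([-1.33824369e+00,  3.78017282e-01,  7.98205411e-02,  1.27440630e+00,
        6.22065214e-06,  1.46048225e+00]), 'qd': array([-0.00122921, -0.00312971,  0.00371885, -0.00073199,  0.00198504,
       -0.00188335]), 'tau': array([ 5.66904619e-04, -4.64692891e+01,  2.70582962e+01,  1.19923748e-02,
       -1.78753266e-04,  1.16872272e-05]), 'tcp_pos': array([ 0.19318346, -0.54100571,  0.24446235]), 'tcp_rot': array([-3.09376357e+00, -5.35631873e-01,  1.63500135e-04]), 'wrist_force': array([-0.09821094, -0.40896674, -0.24027946]), 'moment': array([-0.01177448,  0.01864157,  0.01970055]), 'gripper_width': 0.08554349887956521}
```

View pics/side0.png

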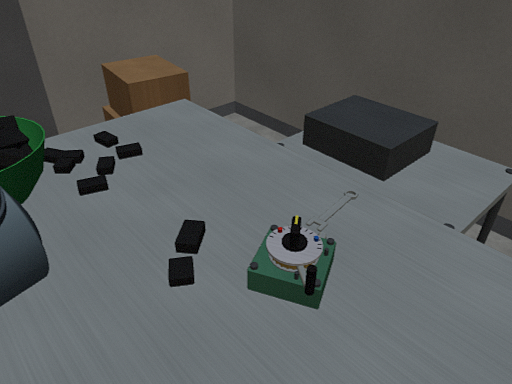

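View pics/top0.png

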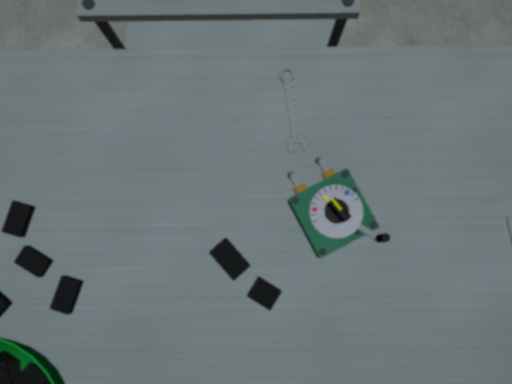

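Side view: valve at about (295,262), lever post at (310,280). Top view: knob near (337,208), red pin (314,209), blue pin (347,191), lever post (383,238), pipes pointing up-left, and both blanks about 80 mm or more away. Next I'll measure these.

```bash
cat > h.py <<'E'
import numpy as np,cv2
def ray(f,uv,z):
    R,t,K=f["R"],f["t"],f["K"]; c=-R.T@t
    d=R.T@np.linalg.solve(K,[uv[0],uv[1],1]); return c+d*(z-c[2])/d[2]
def proj(f,X):
    p=f["K"]@(f["R"]@np.asarray(X)+f["t"]); return p[:2]/p[2]
def mask(f,kind):
    h=cv2.cvtColor(f["img"],cv2.COLOR_RGB2HSV); H,S,V=[h[:,:,i].astype(int) for i in range(3)]
    return {"red":((H<8)|(H>172))&(S>130)&(V>70),"blue":(H>105)&(H<130)&(S>130)&(V>60),
     "yellow":(H>22)&(H<35)&(S>150)&(V>80),"green":(H>60)&(H<90)&(S>90)&(V>30),
     "white":(S<40)&(V>165),"black":V<45}[kind].astype(np.uint8)
def blobs(f,kind,amin=3):
    n,l,s,c=cv2.connectedComponentsWithStats(mask(f,kind)); return [(int(s[i,4]),c[i].round(2).tolist(),s[i,:4].tolist()) for i in range(1,n) if s[i,4]>=amin],l
E
python3 - <<'E'
import pickle
from h import *
d=pickle.load(open("f0.pkl","rb"))
for n in d:
    f=d[n]
    for k in("red","blue","yellow","green","white","black"):
        print(n,k,[b for b in blobs(f,k,4)[0] if k in("red","blue","yellow") or b[0]>30])
    s=f["img"][150:270,270:400] if n=="top" else f["img"][205:310,240:345]
    cv2.imwrite(f"pics/{n}0z.png",cv2.resize(s,None,fx=5,fy=5,interpolation=cv2.INTER_NEAREST)[:,:,::-1])
E
```

```text
side red [(16, [279.81, 228.88], [278, 227, 4, 5])]
side blue [(17, [316.0, 237.53], [314, 236, 5, 5])]
side yellow [(27, [295.93, 219.63], [294, 216, 5, 8])]
side green [(1774, [24.19, 161.25], [0, 117, 45, 87]), (2484, [287.79, 277.27], [248, 228, 88, 81])]
side white []
side black [(1161, [11.66, 142.4], [0, 115, 33, 55]), (3850, [365.52, 148.29], [303, 115, 135, 66]), (261, [105.79, 138.66], [94, 131, 24, 16]), (2199, [36.05, 172.49], [0, 141, 84, 104]), (302, [128.67, 150.34], [116, 143, 26, 16]), (724, [97.35, 176.96], [77, 156, 38, 39]), (395, [489.18, 220.58], [477, 194, 29, 49]), (53, [2.72, 215.15], [0, 203, 6, 22]), (487, [294.45, 237.85], [282, 217, 25, 35]), (775, [190.05, 236.37], [175, 220, 30, 34]), (840, [23.51, 281.32], [0, 251, 49, 55]), (670, [180.66, 271.15], [169, 256, 25, 31]), (307, [310.43, 280.36], [304, 265, 16, 31]), (36, [325.03, 280.39], [321, 269, 9, 24])]
top red [(6, [314.5, 209.0], [314, 208, 2, 3])]
top blue [(10, [346.8, 192.0], [345, 191, 4, 3])]
top yellow [(36, [328.28, 173.47], [325, 170, 8, 8]), (38, [300.05, 188.16], [296, 185, 9, 8]), (12, [326.58, 199.08], [324, 197, 6, 6]), (56, [336.64, 204.43], [332, 199, 10, 12])]
top green [(1549, [320.6, 215.5], [289, 172, 75, 85]), (223, [366.11, 212.99], [356, 189, 19, 41]), (1025, [30.06, 359.32], [0, 338, 64, 46])]
top white []
top black [(230, [336.83, 31.34], [329, 18, 17, 28]), (267, [109.12, 33.52], [96, 21, 27, 27]), (293, [336.6, 212.34], [326, 201, 23, 21]), (691, [18.15, 218.7], [3, 202, 31, 34]), (68, [381.93, 237.63], [376, 235, 13, 7]), (744, [229.36, 258.62], [211, 239, 38, 40]), (628, [33.37, 260.87], [16, 247, 36, 29]), (718, [66.25, 294.4], [51, 276, 31, 37]), (539, [263.8, 292.83], [249, 278, 31, 31]), (143, [3.38, 303.03], [0, 292, 11, 24]), (299, [45.42, 364.95], [19, 344, 45, 40]), (1019, [18.95, 371.48], [0, 351, 50, 33])]
```

View pics/top0z.png

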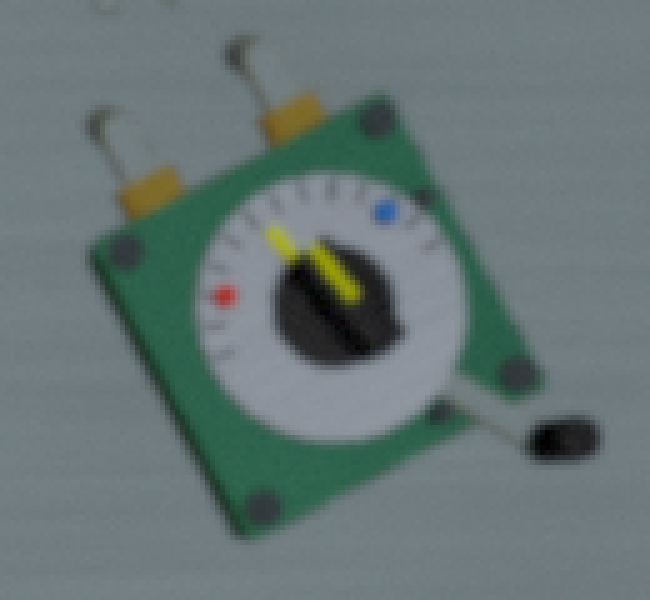

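View pics/side0z.png

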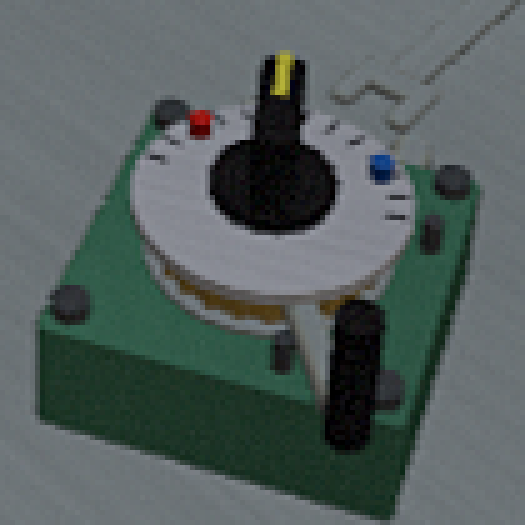

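```bash
python3 - <<'E'
import pickle
from h import *
d=pickle.load(open("f0.pkl","rb"))
for n,x0,y0,x1,y1 in(("top",295,172,370,250),("side",255,215,335,275)):
    f=d[n]
    h=cv2.cvtColor(f["img"],cv2.COLOR_RGB2HSV).astype(int)
    print(n,"dial px",f["img"][225,330] if n=="top" else f["img"][250,280])
    # dial: non-green, low sat, bright in crop
    m=((h[:,:,1]<45)&(h[:,:,2]>115)).astype(np.uint8); z=np.zeros_like(m); z[y0:y1,x0:x1]=m[y0:y1,x0:x1]
    cs,_=cv2.findContours(z,cv2.RETR_EXTERNAL,cv2.CHAIN_APPROX_NONE)
    for c in cs:
        if cv2.contourArea(c)>300:
            c=cv2.convexHull(c);e=cv2.fitEllipse(c); print(e,ray(f,e[0],.075))
    r=ray(f,[b[1] for b in blobs(f,"red",4)[0]][0],.081); b=ray(f,[b[1] for b in blobs(f,"blue",4)[0]][0],.081)
    v=b-r; m=(r+b)/2; L=np.linalg.norm(v); nrm=np.array([-v[1],v[0]])/L
    print(r,b,"sep(67.3)",L*1e3,"bisector yaw",np.arctan2(nrm[1],nrm[0]),"centre",m[:2]-nrm*.0216)
t=d["top"]
ys=[b[1] for b in blobs(t,"yellow",4)[0]]
print([ray(t,ys[2],.084),ray(t,ys[3],.120)])
print("post", [ray(t,p,.110) for p in((379,237),(378.5,238))])
E
```

```text
top dial px [142 149 158]
((339.48699951171875, 213.76246643066406), (52.30744552612305, 65.52751159667969), 122.30081939697266) [ 0.58813162 -0.04630647  0.075     ]
((378.1744689941406, 200.88600158691406), (20.108558654785156, 105.73637390136719), 146.3131561279297) [ 0.61154941 -0.11873421  0.075     ]
[5.96799905e-01 4.62526576e-04 8.10000000e-02] [ 0.62788962 -0.05990303  0.081     ] sep(67.3) 67.9011846868651 bisector yaw 0.4755945195302403 centre [ 0.59314192 -0.03961018]
side dial px [136 139 146]
((292.4371032714844, 230.33233642578125), (66.5855712890625, 89.35708618164062), 81.94930267333984) [ 0.61670024 -0.01614343  0.075     ]
[ 0.59708266 -0.0027739   0.081     ] [ 0.62768673 -0.06232952  0.081     ] sep(67.3) 66.958799295662 bisector yaw 0.4746848750629313 centre [ 0.59317286 -0.04242416]
[array([ 0.61466948, -0.02177915,  0.084     ]), array([ 0.60093743, -0.03379534,  0.12      ])]
post [array([ 0.54370049, -0.10839609,  0.11      ]), array([ 0.54195212, -0.10744907,  0.11      ])]
```

```bash
python3 - <<'E'
import pickle
from h import *
d=pickle.load(open("f0.pkl","rb"))
c=np.array([.593,-.041]);yaw=.475
def P(r,a,z): return [c[0]+r*np.cos(yaw+a),c[1]+r*np.sin(yaw+a),z]
for n in d:
    f=d[n]; im=cv2.resize(f["img"],None,fx=5,fy=5,interpolation=cv2.INTER_NEAREST)[:,:,::-1].copy()
    def dot(X,col):
        u=proj(f,X)*5+2; cv2.circle(im,tuple(int(v) for v in u),3,col,-1)
    for z in(.056,.110): dot(P(.095,-2.6,z),(0,255,255))
    for a in np.arange(0,6.28,.3): dot(P(.05,a,.076),(255,0,255))
    for sx in(-1,1):
        for sy in(-1,1): dot(P(.065*2**.5,np.arctan2(sy,sx),.05),(255,255,0))
    dot(P(0,0,.12),(255,0,0)); dot(P(.04,.25,.084),(0,128,255))
    u=proj(f,[*c,.08])*5
    x,y=int(u[0])-325,int(u[1])-275
    cv2.imwrite(f"pics/{n}0o.png",im[y:y+560,x:x+720])
E
```

```text
(no output)
```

View pics/top0o.png

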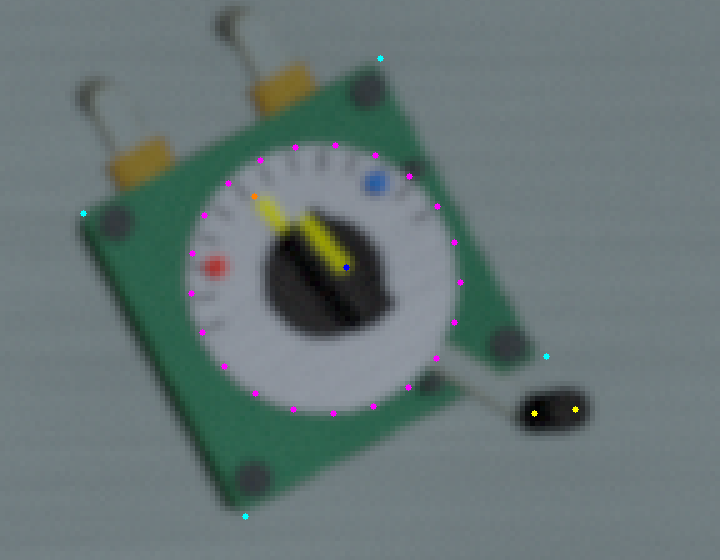

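View pics/side0o.png

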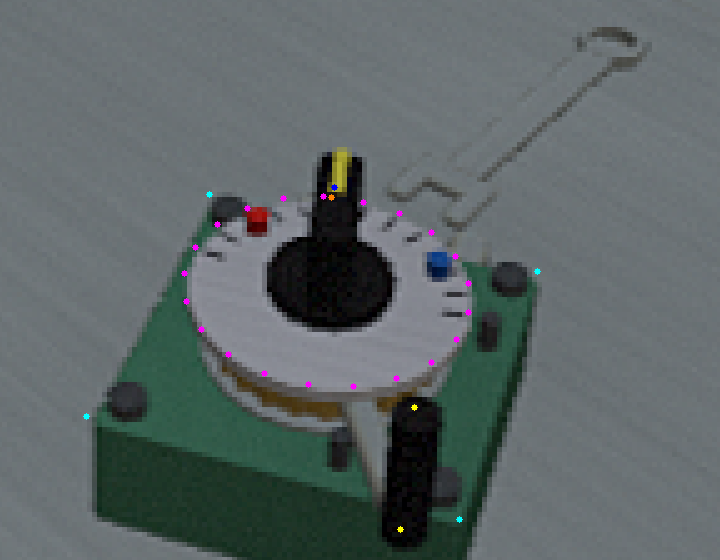

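Measurements from the two views agree within about 2 mm: axis at (0.593, -0.041), yaw 0.475, post at (0.543, -0.122), knob at about +0.25, red pin at +1.0. Moving above the post now.

play_rows --plan '[22,26,0,0,0,0.04,44,52,0,0,0,0.08,66,78,0,0,0,0.13,88,104,0,0,0,0.17,110,130,0,0,0,0.21,132,156,0,0,0,0.25,154,182,0,0,0,0.29,176,208,0,0,0,0.34]' --hand 45

```text
t: 0.77
tcp_pos: [0.3697, -0.3313, 0.2441]
tcp_rot: [-2.957, -1.054, 0.001]
wrist_force: [1.6, -0.2, 0.1]
gripper_width: 0.0448
```

play_rows --plan '[22,26,-5,0,0,0.04,44,52,-10,0,0,0.08,66,78,-15,0,0,0.13,88,104,-20,0,0,0.17,110,130,-30,0,0,0.21,132,156,-40,0,0,0.25,154,182,-44,0,0,0.29,176,208,-44,0,0,0.34]'

```text
t: 1.43
tcp_pos: [0.5454, -0.1214, 0.1983]
tcp_rot: [-2.732, -1.541, 0.005]
wrist_force: [0.2, -0.2, 0.2]
gripper_width: 0.0447
```

```bash
cat > st.py <<'E'
from plant import robot
from h import *
from scipy.spatial.transform import Rotation as Ro
def show():
    s=robot.read_state(); R=Ro.from_rotvec(s["tcp_rot"]).as_matrix()
    print("t",round(s["t"],2),"q",s["q"].round(3),"p",(s["tcp_pos"]*1e3).round(1),"yaw_y",round(float(np.arctan2(R[1,1],R[0,1])),3),"z",R[:,2].round(3),"F",s["wrist_force"].round(1),"M",s["moment"].round(2),"w",round(s["gripper_width"]*1e3,1))
    return s
E
python3 -c "from st import *;show()"
```

```text
t 1.43 q [-3.330e-01  3.660e-01 -5.800e-02  1.153e+00  1.000e-03  1.782e+00] p [ 545.4 -121.4  198.3] yaw_y -0.544 z [-0.005  0.003 -1.   ] F [ 0.2 -0.2  0.2] M [-0.09 -0.04  0.02] w 44.7
```

play_rows --plan '[-2,-1,-15,0,0,-0.01,-2,-1,-35,0,0,-0.01,-2,-1,-55,0,0,-0.01,-2,-1,-75,0,0,-0.01,-2,-1,-90,0,0,-0.01,-2,-1,-100,0,0,-0.01,-2,-1,-107,0,0,-0.01,-2,-1,-107,0,0,-0.01]'

```text
t: 2.1
tcp_pos: [0.5422, -0.122, 0.0898]
tcp_rot: [-2.738, -1.526, 0.008]
wrist_force: [-0.1, -1.0, 0.1]
gripper_width: 0.045
```

```bash
cat > look.py <<'E'
import sys
from st import *
tag=sys.argv[1]; s=show(); ims=[]
for n in("side","top"):
    f=robot.grab_frame(n); u=proj(f,[.58,-.06,.08]); x,y=int(u[0])-45,int(u[1])-60
    y=min(max(y,0),264);c=f["img"][y:y+120,x:x+90]; print(n,"crop origin",x,y)
    ims.append(cv2.resize(c,None,fx=4.4,fy=4.4,interpolation=cv2.INTER_CUBIC)[:,:,::-1])
cv2.imwrite(f"pics/{tag}.png",np.hstack(ims))
E
python3 look.py l1
```

```text
t 2.1 q [-3.360e-01  4.410e-01 -2.420e-01  8.970e-01  1.000e-03  1.789e+00] p [ 542.2 -122.    89.8] yaw_y -0.554 z [-0.008  0.004 -1.   ] F [-0.1 -1.   0.1] M [ 0.    0.02 -0.01] w 45.0
side crop origin 251 189
top crop origin 302 157
```

View pics/l1.png

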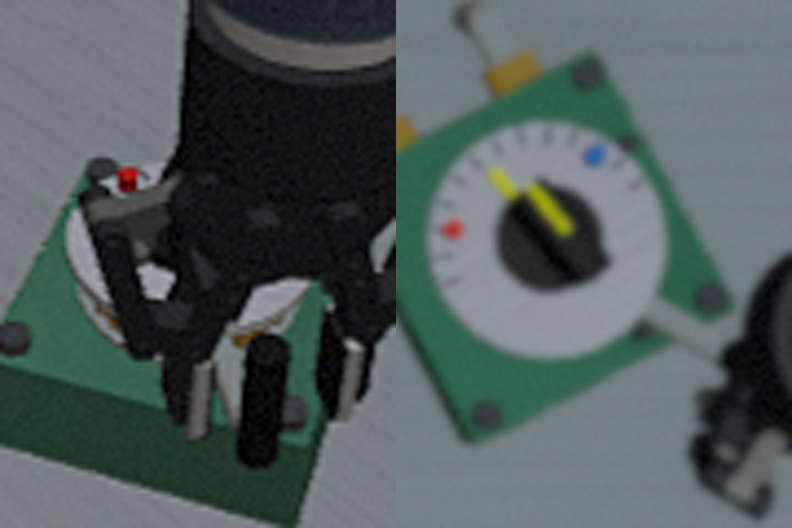

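The post sits between the open pads (side crop, about (262,400)). Closing on it.

play_rows --plan '[0,0,0,0,0,0,0,0,0,0,0,0,0,0,0,0,0,0,0,0,0,0,0,0,0,0,0,0,0,0,0,0,0,0,0,0,0,0,0,0,0,0,0,0,0,0,0,0]' --hand 8

```text
t: 2.87
tcp_pos: [0.5443, -0.1228, 0.0929]
tcp_rot: [-2.741, -1.528, 0.003]
wrist_force: [-1.6, 0.1, 6.3]
gripper_width: 0.014
```

```bash
python3 -c "
from st import *;s=show()
c=np.array([593,-41]);a0=np.arctan2(*(s['tcp_pos'][:2]*1e3-c)[::-1]);print(a0,np.linalg.norm(s['tcp_pos'][:2]*1e3-c))
p0=c+95*np.array([np.cos(-2.125),np.sin(-2.125)])
for k in range(1,17):
    a=-2.125+k*.07;p=c+95*np.array([np.cos(a),np.sin(a)]);print(k,round(k*.07,2),(p-p0).round(1))
"
```

```text
t 2.87 q [-3.360e-01  4.370e-01 -2.380e-01  8.990e-01  1.000e-03  1.789e+00] p [ 544.3 -122.8   92.9] yaw_y -0.554 z [-0.003  0.002 -1.   ] F [-1.6  0.1  6.3] M [0.01 0.25 0.09] w 14.0
-2.1081954075993155 95.20124467394977
1 0.07 [ 5.8 -3.3]
2 0.14 [11.8 -6.2]
3 0.21 [17.9 -8.6]
4 0.28 [ 24.3 -10.7]
5 0.35 [ 30.7 -12.2]
6 0.42 [ 37.3 -13.4]
7 0.49 [ 43.9 -14. ]
8 0.56 [ 50.5 -14.2]
9 0.63 [ 57.2 -13.9]
10 0.7 [ 63.8 -13.2]
11 0.77 [ 70.3 -12. ]
12 0.84 [ 76.8 -10.4]
13 0.91 [83.1 -8.3]
14 0.98 [89.2 -5.7]
15 1.05 [95.2 -2.8]
16 1.12 [100.9   0.6]
```

play_rows --plan '[2.9,-1.7,0,0,0,0.035,5.8,-3.3,0,0,0,0.07,8.8,-4.8,0,0,0,0.105,11.8,-6.2,0,0,0,0.14,14.8,-7.4,0,0,0,0.175,17.9,-8.6,0,0,0,0.21,21.1,-9.7,0,0,0,0.245,24.3,-10.7,0,0,0,0.28]'

```text
t: 3.53
tcp_pos: [0.5682, -0.1328, 0.093]
tcp_rot: [-2.499, -1.897, 0.003]
wrist_force: [-1.3, 2.8, 1.3]
gripper_width: 0.0142
```

```bash
cat > ang.py <<'E'
from st import *
s=show(); v=s['tcp_pos'][:2]*1e3-np.array([593,-41]); a=np.arctan2(v[1],v[0])
print("ring angle",round(a+2.125,3),"r",np.linalg.norm(v).round(1))
E
python3 ang.py; python3 look.py l2
```

```text
t 3.53 q [-3.390e-01  4.840e-01 -1.610e-01  9.300e-01  1.000e-03  1.504e+00] p [ 568.2 -132.8   93. ] yaw_y -0.272 z [-0.004  0.002 -1.   ] F [-1.3  2.8  1.3] M [ 0.39  0.24 -0.1 ] w 14.2
ring angle 0.29 r 95.1
t 3.53 q [-3.390e-01  4.840e-01 -1.610e-01  9.300e-01  1.000e-03  1.504e+00] p [ 568.2 -132.8   93. ] yaw_y -0.272 z [-0.004  0.002 -1.   ] F [-1.3  2.8  1.3] M [ 0.39  0.24 -0.1 ] w 14.2
side crop origin 251 189
top crop origin 302 157
```

View pics/l2.png

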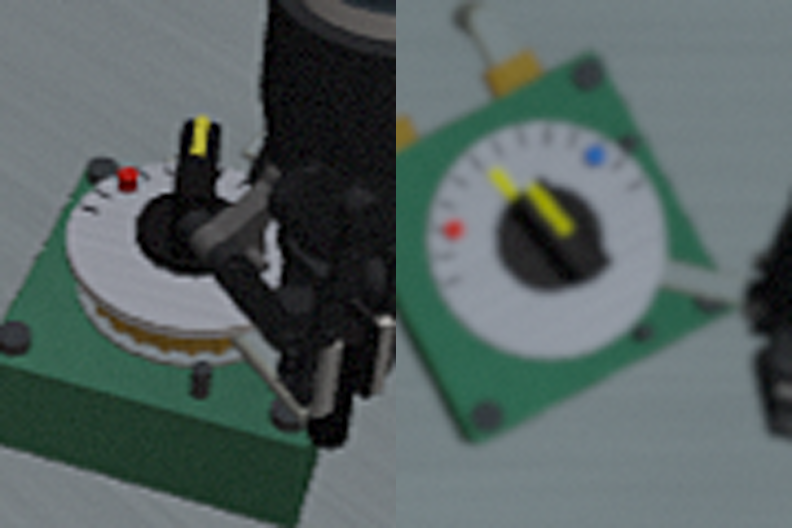

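The lever is moving with the gripper and the forces are small. Continuing to about 1.0 rad.

```bash
cat > arc.py <<'E'
import sys,numpy as np
a0,d,n=map(float,sys.argv[1:4]); a0-=2.125
for k in range(1,int(n)+1):
    a=a0+k*d; print(k,(95*np.array([np.cos(a)-np.cos(a0),np.sin(a)-np.sin(a0)])).round(1),round(k*d,3))
E
python3 arc.py .29 .045 8; python3 arc.py .65 .045 8
```

```text
1 [ 4.2 -1. ] 0.045
2 [ 8.3 -1.9] 0.09
3 [12.6 -2.5] 0.135
4 [16.8 -3. ] 0.18
5 [21.1 -3.2] 0.225
6 [25.4 -3.3] 0.27
7 [29.6 -3.2] 0.315
8 [33.9 -2.9] 0.36
1 [4.2 0.5] 0.045
2 [8.5 1.2] 0.09
3 [12.6  2.1] 0.135
4 [16.8  3.2] 0.18
5 [20.9  4.4] 0.225
6 [24.9  5.8] 0.27
7 [28.9  7.5] 0.315
8 [32.7  9.3] 0.36
```

play_rows --plan '[4.2,-1,0,0,0,0.045,8.3,-1.9,0,0,0,0.09,12.6,-2.5,0,0,0,0.135,16.8,-3,0,0,0,0.18,21.1,-3.2,0,0,0,0.225,25.4,-3.3,0,0,0,0.27,29.6,-3.2,0,0,0,0.315,33.9,-2.9,0,0,0,0.36]'

```text
t: 4.3
tcp_pos: [0.6019, -0.1354, 0.0929]
tcp_rot: [-2.119, -2.313, 0.004]
wrist_force: [-3.1, 2.7, 2.7]
gripper_width: 0.0142
```

play_rows --plan '[4.2,0.5,0,0,0,0.045,8.5,1.2,0,0,0,0.09,12.6,2.1,0,0,0,0.135,16.8,3.2,0,0,0,0.18,20.9,4.4,0,0,0,0.225,24.9,5.8,0,0,0,0.27,28.9,7.5,0,0,0,0.315,32.7,9.3,0,0,0,0.36]'

```text
t: 4.97
tcp_pos: [0.6341, -0.1261, 0.093]
tcp_rot: [-1.67, -2.655, 0.006]
wrist_force: [-1.9, 0.4, 2.0]
gripper_width: 0.0142
```

```bash
python3 ang.py; python3 look.py l3
```

```text
t 4.97 q [-0.293  0.603  0.043  1.017 -0.003  0.829] p [ 634.1 -126.1   93. ] yaw_y 0.448 z [-0.007 -0.001 -1.   ] F [-1.9  0.4  2. ] M [ 0.15  0.32 -0.19] w 14.2
ring angle 1.004 r 94.5
t 4.97 q [-0.293  0.603  0.043  1.017 -0.003  0.829] p [ 634.1 -126.1   93. ] yaw_y 0.448 z [-0.007 -0.001 -1.   ] F [-1.9  0.4  2. ] M [ 0.15  0.32 -0.19] w 14.2
side crop origin 251 189
top crop origin 302 157
```

View pics/l3.png

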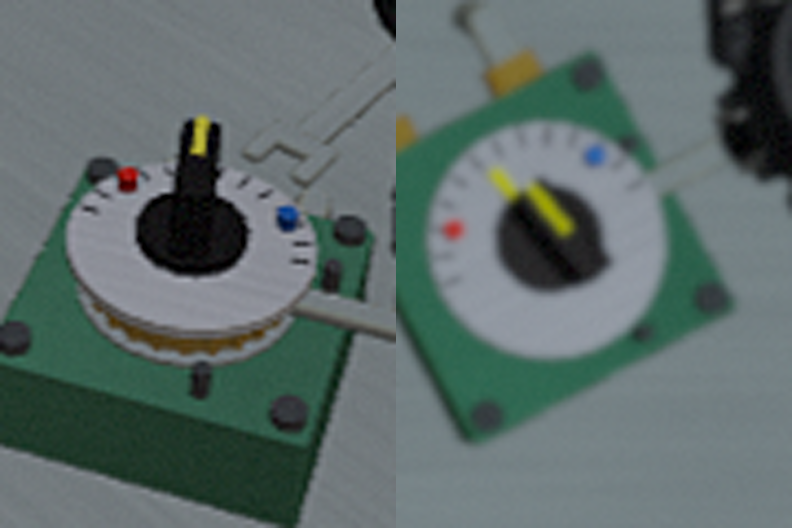

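The lever is at about 1.0 rad, near its loose stop. Releasing and rising.

play_rows --plan '[0,0,0,0,0,0,0,0,0,0,0,0,0,0,0,0,0,0,0,0,0,0,0,0,0,0,15,0,0,0,0,0,40,0,0,0,0,0,70,0,0,0,0,0,80,0,0,0]' --hand 45

```text
t: 5.73
tcp_pos: [0.6365, -0.1265, 0.1774]
tcp_rot: [1.674, 2.657, -0.003]
wrist_force: [1.0, -0.6, 0.4]
gripper_width: 0.045
```

```bash
python3 ang.py
```

```text
t 5.73 q [-0.293  0.553  0.183  1.199 -0.002  0.831] p [ 636.5 -126.5  177.4] yaw_y 0.447 z [ 0.    -0.002 -1.   ] F [ 1.  -0.6  0.4] M [-0.05 -0.09  0.07] w 45.0
ring angle 1.025 r 96.0
```

play_rows --plan '[-5,11,5,0,0,-0.08,-11,21,5,0,0,-0.16,-16,32,5,0,0,-0.24,-22,43,5,0,0,-0.32,-27,54,5,0,0,-0.4,-33,64,5,0,0,-0.48,-38,75,5,0,0,-0.56,-43.5,85.5,5,0,0,-0.64]'

```text
t: 6.4
tcp_pos: [0.5927, -0.0406, 0.1821]
tcp_rot: [2.429, 1.991, -0.003]
wrist_force: [-0.8, 0.2, 1.0]
gripper_width: 0.0451
```

play_rows --plan '[0,0,0,0,0,-0.08,0,0,0,0,0,-0.16,0,0,0,0,0,-0.24,0,0,0,0,0,-0.32,0,0,0,0,0,-0.4,0,0,0,0,0,-0.48,0,0,0,0,0,-0.56,0,0,0,0,0,-0.65]'

```text
t: 7.07
tcp_pos: [0.5927, -0.0407, 0.1817]
tcp_rot: [2.941, 1.104, -0.004]
wrist_force: [-0.4, -0.2, 0.5]
gripper_width: 0.0451
```

```bash
python3 look.py l4
```

```text
t 7.07 q [-1.750e-01  4.410e-01  1.200e-02  1.144e+00 -1.000e-03  2.249e+00] p [592.7 -40.7 181.7] yaw_y -0.852 z [-0.002 -0.001 -1.   ] F [-0.4 -0.2  0.5] M [-0.01 -0.01 -0.02] w 45.1
side crop origin 251 189
top crop origin 302 157
```

View pics/l4.png

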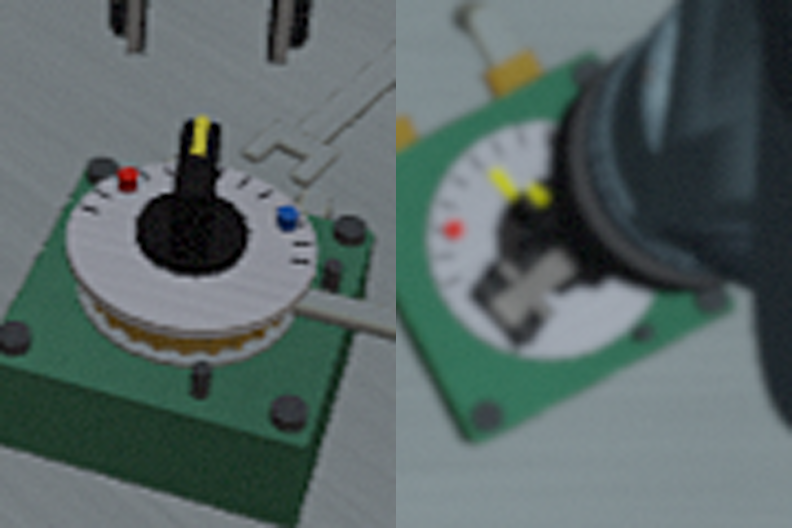

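Pads straddle the knob bar. Descending and closing.

play_rows --plan '[0,0,-15,0,0,0,0,0,-30,0,0,0,0,0,-45,0,0,0,0,0,-58,0,0,0,0,0,-68,0,0,0,0,0,-75,0,0,0,0,0,-77,0,0,0,0,0,-77,0,0,0]'

```text
t: 7.83
tcp_pos: [0.5924, -0.0407, 0.1043]
tcp_rot: [-2.938, -1.111, 0.005]
wrist_force: [-0.3, -0.1, 0.4]
gripper_width: 0.0451
```

play_rows --plan '[0,0,0,0,0,0,0,0,0,0,0,0,0,0,0,0,0,0,0,0,0,0,0,0,0,0,0,0,0,0,0,0,0,0,0,0,0,0,0,0,0,0,0,0,0,0,0,0]' --hand 8

```text
t: 8.5
tcp_pos: [0.5929, -0.0406, 0.1053]
tcp_rot: [2.938, 1.112, -0.003]
wrist_force: [-1.2, 1.9, 6.0]
gripper_width: 0.0148
```

```bash
python3 look.py l5
```

```text
t 8.5 q [-1.750e-01  4.910e-01 -1.150e-01  9.660e-01 -1.000e-03  2.244e+00] p [592.9 -40.6 105.3] yaw_y -0.847 z [-0.001 -0.001 -1.   ] F [-1.2  1.9  6. ] M [ 0.16  0.23 -0.06] w 14.8
side crop origin 251 189
top crop origin 302 157
```

View pics/l5.png

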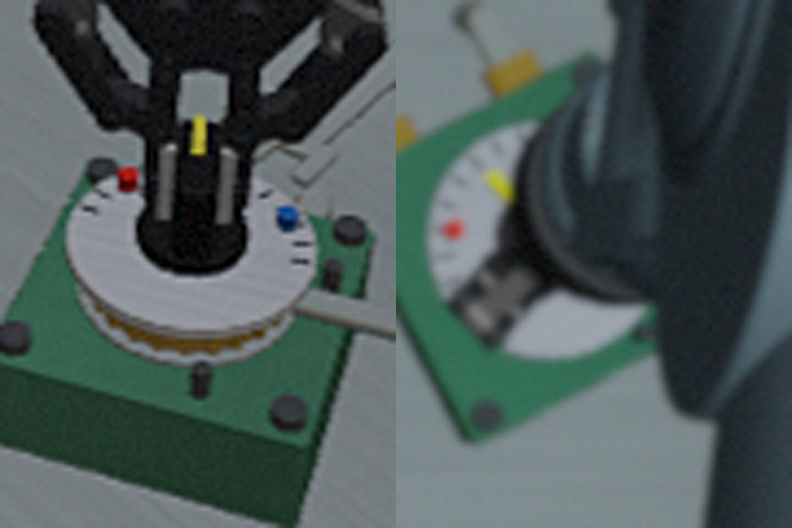

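Bar gripped squarely. Turning the knob by +0.75.

play_rows --plan '[0,0,0,0,0,0.05,0,0,0,0,0,0.1,0,0,0,0,0,0.15,0,0,0,0,0,0.2,0,0,0,0,0,0.25,0,0,0,0,0,0.3,0,0,0,0,0,0.35,0,0,0,0,0,0.4]'

```text
t: 9.27
tcp_pos: [0.5927, -0.0404, 0.1053]
tcp_rot: [2.657, 1.677, -0.003]
wrist_force: [-0.4, 1.1, 2.7]
gripper_width: 0.0152
```

play_rows --plan '[0,0,0,0,0,0.05,0,0,0,0,0,0.1,0,0,0,0,0,0.15,0,0,0,0,0,0.2,0,0,0,0,0,0.25,0,0,0,0,0,0.3,0,0,0,0,0,0.35,0,0,0,0,0,0.35]'

```text
t: 9.93
tcp_pos: [0.5924, -0.0404, 0.1053]
tcp_rot: [2.323, 2.115, -0.003]
wrist_force: [-0.8, 0.8, 2.3]
gripper_width: 0.015
```

```bash
python3 look.py l6
```

```text
t 9.93 q [-0.174  0.49  -0.117  0.965 -0.002  1.491] p [592.4 -40.4 105.3] yaw_y -0.094 z [-0.001 -0.001 -1.   ] F [-0.8  0.8  2.3] M [ 0.1   0.17 -0.  ] w 15.0
side crop origin 251 189
top crop origin 302 157
```

View pics/l6.png

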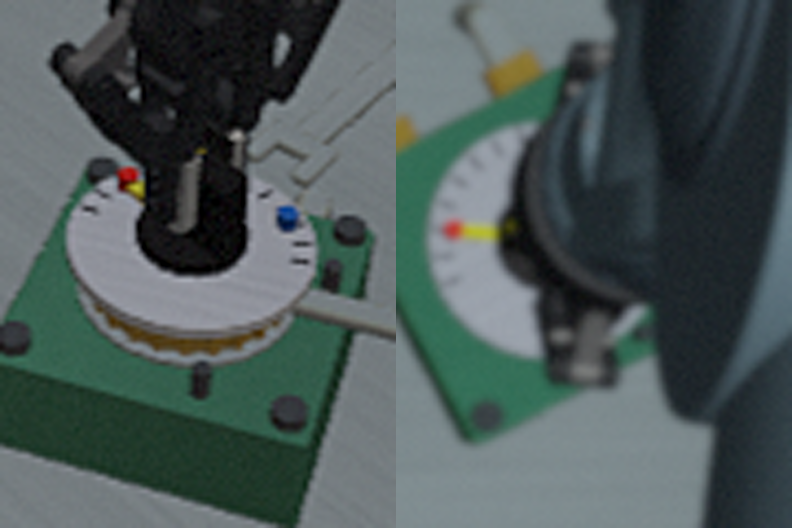

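The pointer meets the red pin in the top crop (453,229). Releasing, rising, then measuring it unobstructed.

play_rows --plan '[0,0,0,0,0,0,0,0,0,0,0,0,0,0,0,0,0,0,0,0,0,0,0,0,0,0,15,0,0,0,0,0,40,0,0,0,0,0,70,0,0,0,0,0,75,0,0,0]' --hand 45

```text
t: 10.7
tcp_pos: [0.5951, -0.0408, 0.1854]
tcp_rot: [2.321, 2.108, 0.004]
wrist_force: [1.1, 0.0, 0.6]
gripper_width: 0.045
```

play_rows --plan '[5,-11,0,0,0,0.07,11,-21,0,0,0,0.14,16,-32,0,0,0,0.21,22,-43,0,0,0,0.28,27,-54,0,0,0,0.35,33,-64,0,0,0,0.42,38,-75,0,0,0,0.48,43,-85,0,0,0,0.54]'

```text
t: 11.37
tcp_pos: [0.6383, -0.1266, 0.1849]
tcp_rot: [1.672, 2.654, 0.006]
wrist_force: [-0.8, 0.3, 0.1]
gripper_width: 0.0453
```

```bash
python3 ang.py; python3 look.py l7; cat > chk.py <<'E'
from st import *
for n in("side","top"):
    f=robot.grab_frame(n)
    for k,z in(("yellow",.084),("yellow",.120),("red",.081),("blue",.081)):
        for b in blobs(f,k,4)[0]:
            p=ray(f,b[1],z); v=(p[:2]-[.593,-.041])*1e3
            if np.hypot(*v)<60: print(n,k,z,b[0],b[1],v.round(1),"ang",round(np.arctan2(v[1],v[0])-.475,3))
E
python3 chk.py
```

```text
t 11.37 q [-0.294  0.549  0.196  1.211  0.003  0.83 ] p [ 638.3 -126.6  184.9] yaw_y 0.447 z [ 0.007  0.001 -1.   ] F [-0.8  0.3  0.1] M [-0.01 -0.02 -0.02] w 45.3
ring angle 1.041 r 96.8
t 11.37 q [-0.294  0.549  0.196  1.211  0.003  0.83 ] p [ 638.3 -126.6  184.9] yaw_y 0.447 z [ 0.007  0.001 -1.   ] F [-0.8  0.3  0.1] M [-0.01 -0.02 -0.02] w 45.3
side crop origin 251 189
top crop origin 302 157
side yellow 0.084 28 [291.39, 220.04] [35.7 39.6] ang 0.362
side yellow 0.084 9 [281.89, 231.78] [-1.6 27.5] ang 1.154
side yellow 0.12 28 [291.39, 220.04] [0.8 9.3] ang 1.01
side yellow 0.12 9 [281.89, 231.78] [-33.5  -1.8] ang -3.563
side red 0.081 11 [279.64, 228.09] [ 5.5 40. ] ang 0.96
side blue 0.081 19 [315.89, 237.68] [ 34.2 -21.5] ang -1.035
top yellow 0.084 62 [333.68, 208.08] [4.9 6.6] ang 0.456
top yellow 0.084 15 [321.73, 209.47] [ 2.6 28.6] ang 1.007
top yellow 0.12 62 [333.68, 208.08] [ 1.5 12.6] ang 0.974
top yellow 0.12 15 [321.73, 209.47] [-0.7 33.6] ang 1.118
top red 0.081 6 [314.5, 209.0] [ 3.8 41.5] ang 1.004
top blue 0.081 9 [347.0, 192.0] [ 34.9 -19.3] ang -0.98
```

View pics/l7.png

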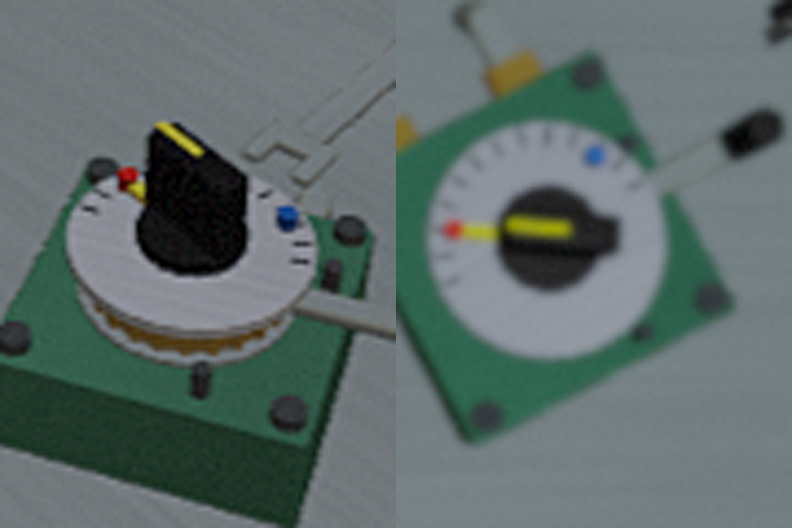

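Knob pointer measures 1.007 against the red pin's 1.004 in the top view. Now back down on the lever.

play_rows --plan '[-4,0,-15,0,0,0,-4,0,-30,0,0,0,-4,0,-45,0,0,0,-4,0,-60,0,0,0,-4,0,-75,0,0,0,-4,0,-86,0,0,0,-4,0,-93,0,0,0,-4,0,-93,0,0,0]'

```text
t: 12.23
tcp_pos: [0.6325, -0.1248, 0.0902]
tcp_rot: [1.68, 2.653, 0.006]
wrist_force: [-0.5, 0.1, -0.5]
gripper_width: 0.0448
```

play_rows --plan '[0,0,0,0,0,0,0,0,0,0,0,0,0,0,0,0,0,0,0,0,0,0,0,0,0,0,0,0,0,0,0,0,0,0,0,0,0,0,0,0,0,0,0,0,0,0,0,0]' --hand 8

```text
t: 12.9
tcp_pos: [0.6332, -0.1247, 0.0911]
tcp_rot: [1.679, 2.652, 0.007]
wrist_force: [0.2, 1.8, 5.4]
gripper_width: 0.0142
```

```bash
python3 ang.py; python3 arc.py 1.0 -.045 8; python3 arc.py .64 -.045 8
```

```text
t 12.9 q [-0.294  0.594  0.022  0.995  0.004  0.834] p [ 633.2 -124.7   91.1] yaw_y 0.442 z [ 0.005  0.002 -1.   ] F [0.2 1.8 5.4] M [ 0.33  0.16 -0.01] w 14.2
ring angle 1.002 r 92.9
1 [-3.9 -1.8] -0.045
2 [-7.9 -3.3] -0.09
3 [-11.9  -4.7] -0.135
4 [-16.   -5.9] -0.18
5 [-20.2  -7. ] -0.225
6 [-24.3  -7.8] -0.27
7 [-28.6  -8.5] -0.315
8 [-32.8  -8.9] -0.36
1 [-4.3 -0.3] -0.045
2 [-8.5 -0.3] -0.09
3 [-12.8  -0.2] -0.135
4 [-17.1   0.1] -0.18
5 [-21.3   0.6] -0.225
6 [-25.5   1.3] -0.27
7 [-29.7   2.1] -0.315
8 [-33.9   3.2] -0.36
```

play_rows --plan '[-3.9,-1.8,0,0,0,-0.045,-7.9,-3.3,0,0,0,-0.09,-11.9,-4.7,0,0,0,-0.135,-16,-5.9,0,0,0,-0.18,-20.2,-7,0,0,0,-0.225,-24.3,-7.8,0,0,0,-0.27,-28.6,-8.5,0,0,0,-0.315,-32.8,-8.9,0,0,0,-0.36]'

```text
t: 13.57
tcp_pos: [0.6014, -0.1338, 0.0912]
tcp_rot: [2.127, 2.305, 0.009]
wrist_force: [4.5, 2.0, -0.2]
gripper_width: 0.0143
```

play_rows --plan '[-4.3,-0.3,0,0,0,-0.045,-8.5,-0.3,0,0,0,-0.09,-12.8,-0.2,0,0,0,-0.135,-17.1,0.1,0,0,0,-0.18,-21.3,0.6,0,0,0,-0.225,-25.5,1.3,0,0,0,-0.27,-29.7,2.1,0,0,0,-0.315,-33.9,3.2,0,0,0,-0.36]'

```text
t: 14.23
tcp_pos: [0.5683, -0.131, 0.0912]
tcp_rot: [2.505, 1.883, 0.009]
wrist_force: [4.1, 0.4, -1.6]
gripper_width: 0.0143
```

```bash
python3 ang.py; python3 chk.py; python3 arc.py .28 -.035 8
```

```text
t 14.23 q [-0.336  0.474 -0.183  0.904  0.     1.517] p [ 568.3 -131.    91.2] yaw_y -0.282 z [ 0.009 -0.003 -1.   ] F [ 4.1  0.4 -1.6] M [ 0.14 -0.34  0.1 ] w 14.3
ring angle 0.286 r 93.4
side yellow 0.084 30 [291.67, 220.3] [35.5 38.7] ang 0.353
side yellow 0.084 10 [281.7, 231.8] [-1.9 27.7] ang 1.164
side yellow 0.12 30 [291.67, 220.3] [0.6 8.5] ang 1.021
side yellow 0.12 10 [281.7, 231.8] [-33.8  -1.6] ang -3.569
side red 0.081 11 [279.64, 228.09] [ 5.5 40. ] ang 0.96
top yellow 0.084 61 [333.67, 208.11] [4.9 6.7] ang 0.462
top yellow 0.084 15 [321.73, 209.47] [ 2.6 28.6] ang 1.007
top yellow 0.12 61 [333.67, 208.11] [ 1.5 12.6] ang 0.978
top yellow 0.12 15 [321.73, 209.47] [-0.7 33.6] ang 1.118
top red 0.081 6 [314.5, 209.0] [ 3.8 41.5] ang 1.004
top blue 0.081 9 [347.0, 192.0] [ 34.9 -19.3] ang -0.98
1 [-3.2  1. ] -0.035
2 [-6.3  2. ] -0.07
3 [-9.4  3.2] -0.105
4 [-12.5   4.5] -0.14
5 [-15.5   5.9] -0.175
6 [-18.5   7.4] -0.21
7 [-21.4   9. ] -0.245
8 [-24.3  10.7] -0.28
```

Knob unchanged. Continuing to the tight stop.

play_rows --plan '[-3.2,1,0,0,0,-0.035,-6.3,2,0,0,0,-0.07,-9.4,3.2,0,0,0,-0.105,-12.5,4.5,0,0,0,-0.14,-15.5,5.9,0,0,0,-0.175,-18.5,7.4,0,0,0,-0.21,-21.4,9,0,0,0,-0.245,-23.5,10.2,0,0,0,-0.27]'

```text
t: 15.0
tcp_pos: [0.5451, -0.1213, 0.0912]
tcp_rot: [2.733, 1.53, 0.008]
wrist_force: [4.1, -1.4, -2.4]
gripper_width: 0.0144
```

```bash
python3 ang.py
```

```text
t 15.0 q [-0.331  0.43  -0.255  0.876 -0.003  1.79 ] p [ 545.1 -121.3   91.2] yaw_y -0.55 z [ 0.009 -0.006 -1.   ] F [ 4.1 -1.4 -2.4] M [ 0.03 -0.39  0.09] w 14.4
ring angle 0.017 r 93.5
```

play_rows --plan '[-0.5,0.3,0,0,0,0,-0.9,0.5,0,0,0,0,-1.3,0.8,0,0,0,0,-1.7,1,0,0,0,0,-1.7,1,0,0,0,0,-1.7,1,0,0,0,0,-1.7,1,0,0,0,0,-1.7,1,0,0,0,0]'

```text
t: 15.67
tcp_pos: [0.5445, -0.121, 0.0913]
tcp_rot: [2.732, 1.53, 0.009]
wrist_force: [4.8, -1.7, -3.1]
gripper_width: 0.0143
```

```bash
python3 ang.py
```

```text
t 15.67 q [-0.331  0.427 -0.259  0.872 -0.003  1.79 ] p [ 544.5 -121.    91.3] yaw_y -0.55 z [ 0.01  -0.007 -1.   ] F [ 4.8 -1.7 -3.1] M [-0.01 -0.57 -0.02] w 14.3
ring angle 0.009 r 93.5
```

play_rows --plan '[-1,0.6,0,0,0,0,-2,1.2,0,0,0,0,-3,1.8,0,0,0,0,-4,2.5,0,0,0,0,-4,2.5,0,0,0,0,-4,2.5,0,0,0,0,-4,2.5,0,0,0,0,-4,2.5,0,0,0,0]'

```text
t: 16.33
tcp_pos: [0.5432, -0.1201, 0.0913]
tcp_rot: [2.728, 1.527, 0.013]
wrist_force: [10.3, -4.1, -6.7]
gripper_width: 0.0144
```

```bash
python3 ang.py
```

```text
t 16.33 q [-0.33   0.421 -0.27   0.864 -0.004  1.791] p [ 543.2 -120.1   91.3] yaw_y -0.55 z [ 0.015 -0.009 -1.   ] F [10.3 -4.1 -6.7] M [-0.36 -1.15 -0.25] w 14.4
ring angle -0.008 r 93.5
```

play_rows --plan '[-1,0.6,0,0,0,0,-2,1.2,0,0,0,0,-3,1.8,0,0,0,0,-4.5,2.8,0,0,0,0,-5,3.1,0,0,0,0,-5,3.1,0,0,0,0,-5,3.1,0,0,0,0,-5,3.1,0,0,0,0]'

```text
t: 17.0
tcp_pos: [0.5431, -0.12, 0.0915]
tcp_rot: [2.722, 1.522, 0.021]
wrist_force: [17.3, -8.4, -14.4]
gripper_width: 0.0144
```

```bash
python3 look.py l8;python3 ang.py
```

```text
t 17.0 q [-0.328  0.413 -0.281  0.85  -0.006  1.793] p [ 543.1 -120.    91.5] yaw_y -0.551 z [ 0.023 -0.014 -1.   ] F [ 17.3  -8.4 -14.4] M [-0.92 -2.13 -0.13] w 14.4
side crop origin 251 189
top crop origin 302 157
t 17.1 q [-0.328  0.413 -0.281  0.85  -0.006  1.793] p [ 543.1 -120.    91.5] yaw_y -0.551 z [ 0.023 -0.014 -1.   ] F [ 15.8  -7.8 -15.4] M [-0.88 -2.1  -0.18] w 14.4
ring angle -0.009 r 93.5
```

View pics/l8.png

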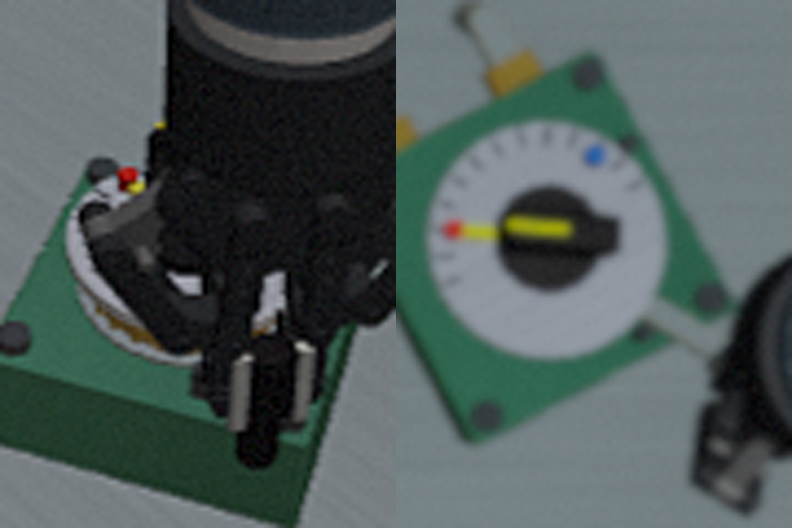

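Lever is at its stop: force rose to about 20 N with no further motion. The pointer is still on red. Releasing and rising.

play_rows --plan '[0,0,0,0,0,0,0,0,0,0,0,0,0,0,0,0,0,0,0,0,0,0,0,0,0,0,0,0,0,0,0,0,0,0,0,0,0,0,20,0,0,0,0,0,45,0,0,0]' --hand 45

```text
t: 17.77
tcp_pos: [0.5407, -0.1191, 0.1348]
tcp_rot: [2.725, 1.524, 0.014]
wrist_force: [-0.3, -0.8, 0.0]
gripper_width: 0.0451
```

play_rows --plan '[0,0,20,0,0,0,0,0,45,0,0,0,0,0,70,0,0,0,0,-20,85,0,0,0,0,-45,90,0,0,0,-10,-70,90,0,0,0,-20,-95,90,0,0,0,-30,-120,90,0,0,0]'

```text
t: 18.43
tcp_pos: [0.5102, -0.24, 0.2251]
tcp_rot: [2.724, 1.525, 0.014]
wrist_force: [0.8, 0.2, -0.1]
gripper_width: 0.0453
```

```bash
python3 look.py l9; python3 chk.py; python3 - <<'E'
from st import *
import pickle
d=pickle.load(open("f0.pkl","rb"))
for n in("side","top"):
    f=robot.grab_frame(n)
    cv2.imwrite(f"pics/{n}9.png",f["img"][:,:,::-1])
    for g,nm in((d[n],"before"),(f,"after")):
        print(n,nm,[b for b in blobs(g,"black",40)[0] if (n=="top" and 200<b[1][0]<400 and b[1][1]>150) or (n=="side" and 160<b[1][0]<330 and b[1][1]>210)])
E
```

```text
t 18.43 q [-5.510e-01  3.410e-01 -2.400e-02  1.184e+00 -1.000e-03  1.569e+00] p [ 510.2 -240.   225.1] yaw_y -0.55 z [ 0.018 -0.012 -1.   ] F [ 0.8  0.2 -0.1] M [-0.02  0.    0.05] w 45.3
side crop origin 251 189
top crop origin 302 157
side yellow 0.084 29 [291.52, 220.17] [35.6 39.1] ang 0.358
side yellow 0.084 9 [281.89, 231.78] [-1.6 27.5] ang 1.154
side yellow 0.12 29 [291.52, 220.17] [0.7 8.9] ang 1.017
side yellow 0.12 9 [281.89, 231.78] [-33.5  -1.8] ang -3.563
side red 0.081 16 [279.19, 228.69] [ 3.6 39.4] ang 1.004
side blue 0.081 19 [315.74, 237.79] [ 33.8 -21.5] ang -1.041
top yellow 0.084 60 [334.02, 208.17] [4.8 6. ] ang 0.425
top yellow 0.084 14 [321.5, 209.43] [ 2.6 29. ] ang 1.005
top yellow 0.12 60 [334.02, 208.17] [ 1.4 12. ] ang 0.981
top yellow 0.12 14 [321.5, 209.43] [-0.7 34. ] ang 1.115
top red 0.081 6 [314.5, 209.0] [ 3.8 41.5] ang 1.004
top blue 0.081 8 [346.88, 191.88] [ 35.1 -19.1] ang -0.972
side before [(487, [294.45, 237.85], [282, 217, 25, 35]), (775, [190.05, 236.37], [175, 220, 30, 34]), (670, [180.66, 271.15], [169, 256, 25, 31]), (307, [310.43, 280.36], [304, 265, 16, 31])]
side after [(612, [294.12, 236.27], [282, 219, 25, 32]), (769, [190.01, 236.43], [175, 220, 30, 34]), (663, [180.62, 271.1], [169, 256, 25, 31]), (296, [310.44, 280.11], [304, 265, 16, 31])]
top before [(293, [336.6, 212.34], [326, 201, 23, 21]), (68, [381.93, 237.63], [376, 235, 13, 7]), (744, [229.36, 258.62], [211, 239, 38, 40]), (539, [263.8, 292.83], [249, 278, 31, 31])]
top after [(285, [338.21, 211.33], [326, 201, 26, 21]), (67, [381.96, 237.58], [376, 235, 13, 7]), (742, [229.34, 258.59], [211, 239, 38, 40]), (540, [263.84, 292.92], [249, 278, 31, 31])]
```

View pics/l9.png

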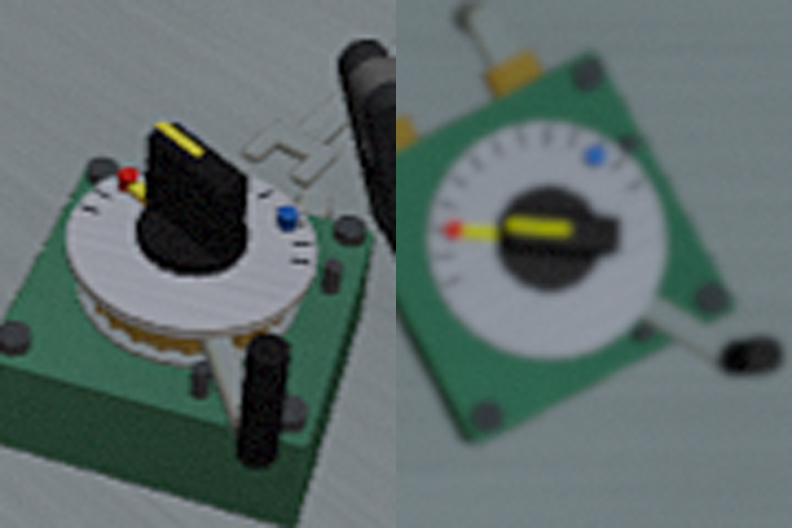

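The lever post is back at its starting pixel, (381.96, 237.58) against (381.93, 237.63). The pointer is on the red pin, and the blanks haven't moved. Handing in.

```bash
python3 -c "
from plant import robot
print(robot.sign_off())"
```

```text
the job is handed in; nothing more can be done
None
```

The valve is set for the red batch and locked, and I handed the job in at about 18.6 s of the 64 s allowed.

I swung the lever counter-clockwise to about 1.0 rad and turned the knob by +0.75 rad onto the red pin. I then swung the lever back and pressed it against its stop, where the force rose to about 20 N with no further motion. After that I let go and moved the arm clear.

- **Knob:** in the last top view the pointer stands at 1.005 rad and the red pin at 1.004. The side view gave rougher readings for the pointer, from 1.02 to 1.15 rad, because the knob partly hides it there.
- **Lever:** the post is back within 0.1 px of where it started, tight, in the top view.
- **Blanks and spanner:** the two blanks are within 0.1 px of their start in both views. The spanner was never approached and looks unmoved, but I judged that by eye only.
- **Forces:** the highest wrist force I saw was about 24 N, while pressing the lever against its stop. At the end the gripper was open, clear of everything, and read no contact force.

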